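# Seat the two proud tubes in the blood-tube rack

### The job

Two of the capped blood tubes in the white rack were not pushed all the way in and stand higher than the rest. With the fingertips, gently press each of these two down on the top of its cap until it is fully home, level with the others, then draw back clear. Do not touch the other tubes, neither those already seated nor the one lying in the steel tray, and do not pull or lift any tube.

Things in the scene. Friction and masses are not known exactly. Their poses are not given: they have to be found in the camera images.
- rack: white three-tier tube rack fixed on the bench, 112 x 232 x 74 mm (long side along its y), 4 x 9 holes at 24 mm pitch, five filled, tubes at least 54 mm apart between centres. Origin: centre of its underside, on the bench. Its place and yaw (up to 0.4 rad) vary, and which tube is in which hole.
- proud_1: upright glass tube 13 mm wide, 110 mm long with its red flat-topped cap (17 mm wide, 24 mm tall), NOT home: 16 to 24 mm too high at first. Origin: middle of the cap's top, z up. The hole's rubber grip holds it by friction: it slides straight down under about 3 N, stays where left (no spring), and meets a firm stop when home, cap top 116 mm above the bench. The glass bears at most 35 N.
- proud_2: upright glass tube 13 mm wide, 110 mm long with its red flat-topped cap (17 mm wide, 24 mm tall), NOT home: 16 to 24 mm too high at first. Origin: middle of the cap's top, z up. The hole's rubber grip holds it by friction: it slides straight down under about 3 N, stays where left (no spring), and meets a firm stop when home, cap top 116 mm above the bench. The glass bears at most 35 N.
- seated_1: upright tube of the same kind in the same rack, already fully home: cap top 116 mm above the bench. Origin: middle of the cap's top (17 mm wide), z up. Not to be touched.
- seated_2: upright tube of the same kind in the same rack, already fully home: cap top 116 mm above the bench. Origin: middle of the cap's top (17 mm wide), z up. Not to be touched.
- seated_3: upright tube of the same kind in the same rack, already fully home: cap top 116 mm above the bench. Origin: middle of the cap's top (17 mm wide), z up. Not to be touched.
- tray_tube: a tube of the same kind lying loose in the shallow steel tray beyond the rack (tray 130 x 210 x 20 mm); origin: half-way along it, on its underside. Not to be touched.

How it is judged (in metres and radians):
At the end, for the whole second after the job is handed in: Both proud tubes are fully home and at rest, the tops of their caps within 2.5 mm of the seated height of 116 mm; the three seated tubes are within 2 mm and the tube in the tray within 10 mm of where they were (height (world z) of each of proud_1, proud_2 below 0.1185 m and linear speed of each of proud_1, proud_2 below 0.005 m/s and distance of each of seated_1, seated_2, seated_3 from where it was at the start of the episode below 0.002 m and distance of tray_tube from where it was at the start of the episode below 0.01 m); the robot touches nothing.
It fails at once if the robot touches a tube that was already seated (more than 0.5 N) (contact force between any of the fingers, the arm and seated_1 above 0.5 N or contact force between any of the fingers, the arm and seated_2 above 0.5 N or contact force between any of the fingers, the arm and seated_3 above 0.5 N).
It fails at once if the robot touches the tube in the tray (more than 0.5 N), or it is shifted by more than 10 mm (contact force between any of the fingers, the arm and tray_tube above 0.5 N or distance of tray_tube from where it was at the start of the episode above 0.01 m).
It fails at once if a proud tube is pulled up: its cap's top rises above 144 mm (height (world z) of any of proud_1, proud_2 above 0.144 m).
It fails at once if a proud tube is pressed roughly, with more than 35 N (contact force between any of the fingers, the arm and proud_1 above 35 N or contact force between any of the fingers, the arm and proud_2 above 35 N).
It also fails if it takes over 35 s, if anything falls off the work surface, if the arm or the gripper's body presses on something with over 40 N, if the wrist force passes 120 N, or if a joint passes its speed limit or range.

### The arm

A 6-joint arm with a two-finger parallel gripper is mounted at the origin on the work surface. World frame = base frame: x ahead of the robot, y to its left, z up, the work surface at z = 0. Lengths are in mm, angles in degrees, forces in N, time in s.
With the tool pointing down it reaches from about 350 to 850 mm from the base axis. Payload 8.1 kg.
Tool frame: the origin (TCP) lies midway between the tips of the shut fingers; the grasp point (between the pads) lies 19 mm behind it; z points along the fingers, y is the line along which they close (so a half turn about z gives the same grasp; the last joint's range is limited). The gripper opens to 85 mm and grips with 20 to 120 N. Pads are 22 mm wide; open, the fingers measure 114 mm over their backs; the gripper's body (76 mm by 85 mm) begins 54 mm behind the grasp point. The pads swing forward as they close: fully open they stand 13 mm farther back than shut.
Start: joints at [63.976, 7.471, 85.268, -0, 87.261, -4.893], TCP at [216.277, 559.669, 231.292] pointing down, gripper open.
Joint ranges: [-169.43, 169.43], [-51.17, 129.36], [1.28, 143.12], [-76.62, 256.62], [0, 156.53], [-152.29, 152.29]. Speed limits (degrees/s): [136.94, 136.94, 159.86, 180, 180, 180].

### API

Orientations are given as [roll, pitch, yaw] about the fixed x, y, z axes, in that order (R = Rz(yaw) Ry(pitch) Rx(roll)).
In Python, from bench import sense, snapshot, order, finder gives the robot as it stands.
- The arm moves only by the tool send_rows, never from a script. Its argument "steps" is a list of rows, each a list of 2 entries, a list of its own where there are three numbers: the shift along the world's x, y, z in units of 30 mm (1.0 is 30 mm), then the turn, a rotation vector about the world's x, y, z in rad. In form: [[[dx, dy, dz], [wx, wy, wz]], ...]. A call has 1 to 10 rows; each row is the pose to reach, as a shift and turn from the pose commanded when the call began; what a row does not reach only later rows make up. A row lasts 1/8 s, in which the tool goes at most 62.5 mm and 10.7 degrees, less where a joint would pass 70% of its speed; a pose out of reach is approached as far as the arm can. A call with a gripper value outside its range is refused whole. "fingers" is the closure, from 0 (fully open) to 1 (shut), set as the call begins (left out, the last holds). The fingers move at their own pace and stop on an object; "squeeze" is the grip in N (left out, the last holds). Time passes only in rows, so rows that repeat a pose let the fingers close. It gives the time, the measured TCP pose, the force, the opening and the grip force at its end, in the units of the state.
- sense(): the state, without advancing time (a new reading comes with each control period).
- snapshot(name): name is "side" or "top"; returns a dict with "img" (420x560x3 uint8, red, green, blue), "K" (3x3 intrinsics, pixels), "pose" (4x4, takes a point from camera to world coordinates). Camera axes: x right, y up, looking along -z (the intrinsics and any distortion apply to the point x, -y, -z); pixel columns grow to the right and rows downward; lengths in mm; the calibration is good to about 2 mm. A picture is of the moment at which its call begins. There is no depth.
- order.hand_in(): hands the job in; it is judged then, once.
Trained networks look in the newest picture that a camera, given by its name, has taken for a name from the list of things; names that differ only in an ending like _2 or _b are one class to them, and where a whole thing is asked for, a point or a joint stands for the part that bears it (a point fixed in the world has none). Each returns a list of dicts, best first, with "confidence" (0 to 1); they miss things now and then, are a little off and sometimes report something else, mostly with a low value. They report only what shows in the picture. A call takes as long as a camera call.
- finder.find_in(label, camera): "box" ([left, top, width, height] as shares, 0 to 1, of the picture: columns of its width, rows of its height, round what is visible of it).
- finder.trace(label, camera): "mask" (420x560 bool, what is visible of it) and "box" ([left, top, width, height] as shares, 0 to 1, of the picture: columns of its width, rows of its height, round what is visible of it).
- finder.pinpoint(label, camera): "at" ([column, row] as shares, 0 to 1, of the picture: columns of its width, rows of its height: a listed point, or the origin of a listed thing).
The state is a dict: "time": time; "joint_pos": joint angles; "qd": joint speeds; "joint_efforts": joint torques, N m; "tool_pos": TCP position; "tcp_rot": TCP orientation; "ft_force": force on the tool from outside, world axes, zero at the start; "wrist_torque": the same for the moment, N m; "finger_gap": finger opening in mm; "grip_force": force on a finger pad.
Only numpy, scipy, OpenCV 4.12 (cv2) and the standard library are available. Lean on these libraries where they do the work, as an engineer would, in place of code of your own. Each camera call takes 0.05 s, during which the arm holds its last target. There are 200 camera calls.

## Working session

There is one attempt and no reset: what is moved stays moved. The work goes in short steps, Python scripts to look and compute and a tool call to move; the robot and the scene stay as the last step left them, time stands still between calls to the robot, and variables do not carry over. Pictures are saved under pics/ and viewed, at most 10 in all, crops included, and the job is handed in when it is done.

Besides the shell and the picture viewer there is one more tool, called as name([rows], argument=value, ...), one row to a line, values as JSON. send_rows: Moves the arm, as the interface text tells. Its arguments: {"type":"object","properties":{"steps":{"type":"array"},"fingers":{"type":"number"},"squeeze":{"type":"number"}},"required":["steps"]}

```bash
mkdir -p pics; python3 - <<'E'
from bench import sense,snapshot,finder
import cv2,numpy as np,pickle
s=sense();print(s['time'],s['tool_pos'],s['tcp_rot'],s['finger_gap'])
d={}
for c in("side","top"):
    p=snapshot(c);d[c]=p;cv2.imwrite(f"pics/{c}0.png",p["img"][:,:,::-1]);print(c,p["K"].tolist(),np.round(p["pose"],3).tolist(),[k for k in p])
    for l in("proud_1","seated_1","rack"):
        print(l,[(round(r['at'][0]*560,1),round(r['at'][1]*420,1),round(r['confidence'],2)) for r in finder.pinpoint(l,c)])
pickle.dump(d,open("p0.pkl","wb"))
E
```

```text
0.0 [216.03509108 559.18214788 230.26150896] [-1.79895922e+02 -7.69412059e-03  1.58868849e+02] 85.49631453020787
side [[418.4810096007979, 0.0, 283.00121897787454], [0.0, 418.4810096007979, 201.6734644515977], [0.0, 0.0, 1.0]] [[-0.972, 0.159, -0.174, 512.478], [-0.236, -0.62, 0.749, 563.051], [0.011, 0.769, 0.64, 550.656], [0.0, 0.0, 0.0, 1.0]] ['img', 'K', 'pose']
proud_1 [(295.3, 270.5, 0.8), (279.3, 232.4, 0.6)]
seated_1 [(328.8, 244.1, 0.87), (342.4, 221.1, 0.62), (309.7, 216.9, 0.62)]
rack [(300.8, 289.2, 0.91)]
top [[429.8818085101142, 0.0, 274.8440800221168], [0.0, 429.8818085101142, 215.4669332534649], [0.0, 0.0, 1.0]] [[0.022, 0.986, -0.165, 528.31], [-1.0, 0.024, 0.009, 58.339], [0.013, 0.165, 0.986, 884.505], [0.0, 0.0, 0.0, 1.0]] ['img', 'K', 'pose']
proud_1 [(184.2, 255.1, 0.53), (217.0, 232.8, 0.45), (258.1, 259.2, 0.44)]
seated_1 [(255.7, 257.7, 0.62), (262.9, 284.8, 0.57), (227.0, 278.8, 0.49)]
rack [(236.1, 261.3, 0.86)]
```

View pics/top0.png

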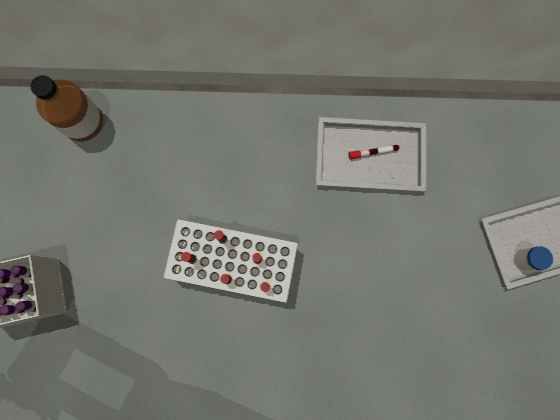

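View pics/side0.png

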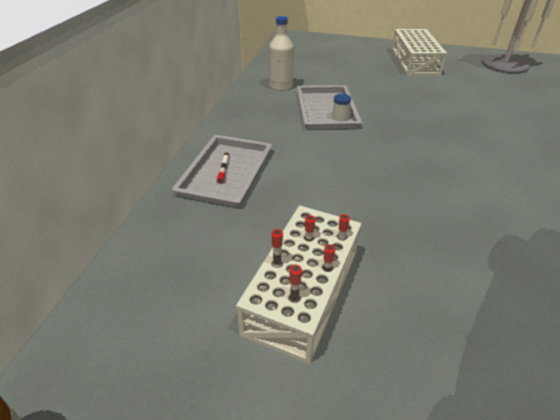

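The top view shows five caps near (187,257), (219,236), (257,258), (226,279) and (265,287). In the side view the two proud ones are (277,235) and (295,270), and the seated ones are near (310,220), (329,248) and (344,219).

```bash
cat > h.py <<'E'
import numpy as np
def ray(p,uv):
    K,T=p["K"],p["pose"];d=np.linalg.inv(K)@[uv[0],uv[1],1];d=T[:3,:3]@(d*[1,-1,-1]);return T[:3,3],d
def atz(p,uv,z):
    o,d=ray(p,uv);return o+d*(z-o[2])/d[2]
def tri(r):
    A=sum(np.eye(3)-np.outer(d,d)/(d@d) for o,d in r);b=sum((np.eye(3)-np.outer(d,d)/(d@d))@o for o,d in r)
    X=np.linalg.solve(A,b);return X,[np.linalg.norm(np.cross(X-o,d))/np.linalg.norm(d) for o,d in r]
E
python3 - <<'E'
import pickle,numpy as np,cv2
from h import *
d=pickle.load(open("p0.pkl","rb"))
S=[(279.3,232.4),(295.3,270.5),(309.7,216.9),(328.8,244.1),(342.4,221.1)]
def reds(im):
    im=im.astype(int);m=((im[...,0]>90)&(im[...,0]>2*im[...,1])&(im[...,0]>2*im[...,2])).astype(np.uint8)
    n,_,st,c=cv2.connectedComponentsWithStats(m);return [(st[i][:5].tolist(),c[i].round(1).tolist()) for i in range(1,n) if st[i][4]>25]
for c in d: print(c,*reds(d[c]["img"]),sep="\n ")
T=[(184.2,255.1),(217,232.8),(255.7,257.7),(227,278.8),(262.9,284.8)]
for s in S:
  for t in T:
    X,e=tri([ray(d["side"],s),ray(d["top"],t)])
    if e[0]<12 and 95<X[2]<160: print(s,t,X.round(1),np.round(e,1))
print("rack",tri([ray(d["side"],(300.8,289.2)),ray(d["top"],(236.1,261.3))]))
# enlarged crop of both
a=cv2.resize(d["top"]["img"][210:310,155:310],None,fx=5,fy=5,interpolation=2)[:, :, ::-1];cv2.imwrite("pics/ct.png",a)
a=cv2.resize(d["side"]["img"][200:310,235:370],None,fx=5,fy=5,interpolation=2)[:, :, ::-1];cv2.imwrite("pics/cs.png",a)
E
```

```text
side
 ([217, 172, 8, 9, 49], [220.6, 175.9])
 ([305, 215, 11, 17, 118], [309.4, 223.5])
 ([340, 214, 10, 17, 116], [343.6, 222.5])
 ([272, 229, 11, 19, 139], [276.4, 238.0])
 ([324, 244, 12, 18, 129], [328.9, 253.2])
 ([289, 265, 13, 19, 155], [294.8, 274.6])
top
 ([349, 151, 12, 8, 80], [354.6, 154.3])
 ([214, 230, 10, 10, 47], [218.6, 235.0])
 ([181, 252, 11, 10, 56], [186.1, 256.6])
 ([253, 253, 9, 9, 45], [256.8, 257.4])
 ([221, 274, 9, 10, 48], [225.1, 278.5])
 ([261, 282, 8, 10, 44], [264.7, 286.7])
(279.3, 232.4) (217, 232.8) [616.5 151.2 141.8] [3.4 3.4]
(295.3, 270.5) (184.2, 255.1) [579.  207.6 134.3] [1.4 1.4]
(309.7, 216.9) (255.7, 257.7) [580.6  84.  119.6] [0.8 0.8]
(328.8, 244.1) (227, 278.8) [542.8 133.4 118.2] [1.1 1.1]
(342.4, 221.1) (262.9, 284.8) [532.1  70.  109.7] [0.6 0.6]
rack (array([580.61563678, 128.03198808,  -2.41605191]), [np.float64(0.8816115747357907), np.float64(0.8816115747359476)])
```

View pics/ct.png

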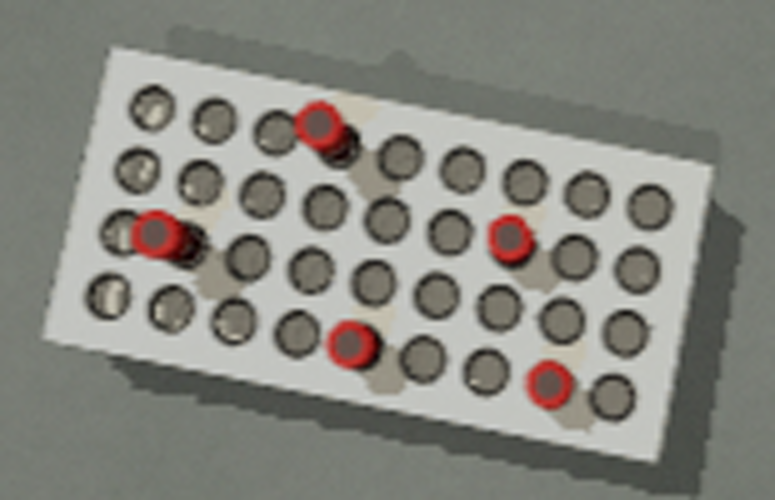

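View pics/cs.png

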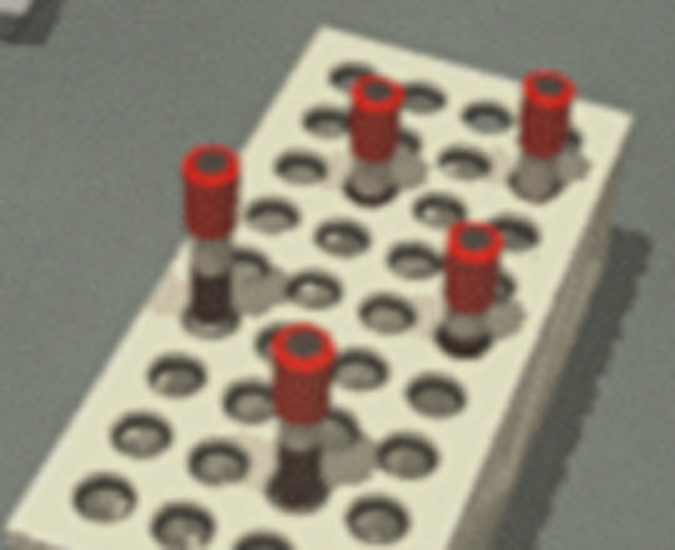

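```bash
python3 - <<'E'
import pickle,numpy as np
from h import *
d=pickle.load(open("p0.pkl","rb"))
n=["A","B","s1","s2","s3"]
T=[(218.6,234.8),(186.2,257),(257,257.6),(225.2,279),(265,286.8)]
S=[(277.2,232.4),(295.4,269),(310.4,218.4),(330,248),(344.6,217.4)]
P=[]
for k,t,s in zip(n,T,S):
    X,e=tri([ray(d["side"],s),ray(d["top"],t)]);z=116 if k[0]=='s' else X[2]
    P.append(X);print(k,X.round(1),np.round(e[0],1),atz(d["top"],t,z).round(1),atz(d["side"],s,z).round(1))
P=np.array(P)[:,:2]
# grid indices (col along long side, row) read off the crop
I=np.array([(3,0),(1,2),(6,1),(4,3),(7,3)])*24.
best=None
c=P-P.mean(0);i=I-I.mean(0)
U,_,V=np.linalg.svd(i.T@c);R=U@V;print("grid fit",np.round(i@R+P.mean(0),1).tolist(),"yaw",R.round(3).tolist())
E
```

```text
A [616.8 149.  138.8] 0.0 [616.8 149.  138.8] [616.7 149.  138.8]
B [577.7 204.3 133.4] 0.4 [577.3 204.2 133.4] [578.1 204.3 133.4]
s1 [580.4  81.7 114.8] 0.1 [580.3  81.7 116. ] [580.3  83.1 116. ]
s2 [541.3 136.9 114.3] 0.0 [541.3 136.7 116. ] [541.1 138.5 116. ]
s3 [529.2  66.1 114.7] 0.1 [529.3  66.1 116. ] [529.1  67.6 116. ]
grid fit [[616.6, 148.6], [577.4, 204.1], [580.6, 81.8], [541.5, 137.3], [529.3, 66.3]] yaw [[-0.17, -0.985], [-0.985, 0.17]]
```

send_rows([
  [[0,0,0],[0,0,0]],
  [[0,0,0],[0,0,0]],
  [[0,0,0],[0,0,0]],
  [[0,0,0],[0,0,0]],
], fingers=1, squeeze=20)

```text
time: 0.9
tool_pos: [216.3, 559.7, 231.3]
tcp_rot: [180.0, -0.0, 158.9]
ft_force: [-0.1, 0.5, -0.4]
finger_gap: 12.3
grip_force: 0.0
```

send_rows([
  [[1.2,-1.185,0],[0,0,0]],
  [[2.4,-2.37,0],[0,0,0]],
  [[3.6,-3.555,0],[0,0,0]],
  [[4.8,-4.74,0],[0,0,0]],
  [[6.0,-5.925,0],[0,0,0]],
  [[7.2,-7.11,0],[0,0,0]],
  [[8.4,-8.295,0],[0,0,0]],
  [[9.6,-9.48,0],[0,0,0]],
  [[10.8,-10.665,0],[0,0,0]],
  [[12.04,-11.85,0],[0,0,0]],
])

```text
time: 2.15
tool_pos: [578.5, 202.9, 231.4]
tcp_rot: [180.0, 0.0, 158.9]
ft_force: [-0.4, 0.1, 0.5]
finger_gap: -0.3
grip_force: 0.0
```

send_rows([
  [[0,0,-0.7],[0,0,0]],
  [[0,0,-1.4],[0,0,0]],
  [[0,0,-2.0],[0,0,0]],
  [[0,0,-2.5],[0,0,0]],
  [[0,0,-2.5],[0,0,0]],
  [[0,0,-2.5],[0,0,0]],
])

```text
time: 2.9
tool_pos: [577.7, 204.6, 157.0]
tcp_rot: [180.0, 0.0, 158.9]
ft_force: [0.6, 0.1, 1.0]
finger_gap: 0.1
grip_force: 0.0
```

```bash
python3 - <<'E'
from bench import sense,snapshot
import cv2,numpy as np
s=sense();print(s['time'],s['tool_pos'],s['tcp_rot'],s['finger_gap'],s['ft_force'])
a=[cv2.resize(snapshot(c)["img"][y:y+150,x:x+150],(400,400),interpolation=2)[:,:,::-1] for c,y,x in(("side",170,220),("top",180,130))]
cv2.imwrite("pics/n1.png",np.hstack(a))
E
```

```text
2.9 [577.70698072 204.6139935  157.01299856] [1.79965126e+02 4.67570354e-02 1.58899772e+02] 0.09848768128908278 [0.62883727 0.09537357 0.95667754]
```

View pics/n1.png

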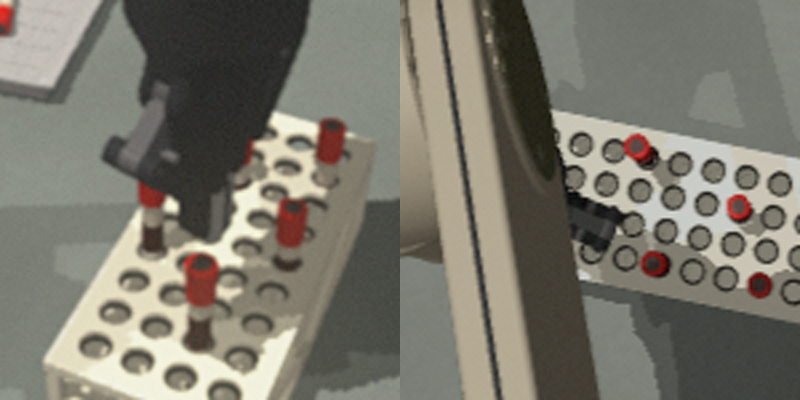

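The fingertips hang directly over B's cap: the side crop puts the tip at about px (298,256), where I expect it. I'll press now.

send_rows([
  [[0,0,-0.3],[0,0,0]],
  [[0,0,-0.6],[0,0,0]],
  [[0,0,-0.7],[0,0,0]],
  [[0,0,-0.8],[0,0,0]],
  [[0,0,-0.9],[0,0,0]],
  [[0,0,-0.98],[0,0,0]],
  [[0,0,-1.06],[0,0,0]],
  [[0,0,-1.13],[0,0,0]],
  [[0,0,-1.2],[0,0,0]],
  [[0,0,-1.2],[0,0,0]],
])

```text
time: 4.25
tool_pos: [577.5, 204.2, 120.0]
tcp_rot: [180.0, -0.0, 158.9]
ft_force: [0.5, -1.0, 0.3]
finger_gap: -0.1
grip_force: 0.0
```

send_rows([
  [[0,0,-0.03],[0,0,0]],
  [[0,0,-0.06],[0,0,0]],
  [[0,0,-0.09],[0,0,0]],
])

```text
time: 4.62
tool_pos: [577.5, 204.2, 117.7]
tcp_rot: [180.0, 0.0, 158.9]
ft_force: [-1.7, -0.2, 2.7]
finger_gap: -0.1
grip_force: 1.4
```

```bash
python3 - <<'E'
from bench import sense,snapshot
import cv2,numpy as np
s=sense();print(s['time'],s['tool_pos'],s['ft_force'],s['wrist_torque'])
i=snapshot("side")["img"][190:310,220:380]
cv2.imwrite("pics/n2.png",cv2.resize(i,(800,600),interpolation=2)[:,:,::-1])
E
```

```text
4.625 [577.54623359 204.21171963 117.67615671] [-1.70630906 -0.15149263  2.66339423] [-0.07585363  0.19154949 -0.04407398]
```

View pics/n2.png

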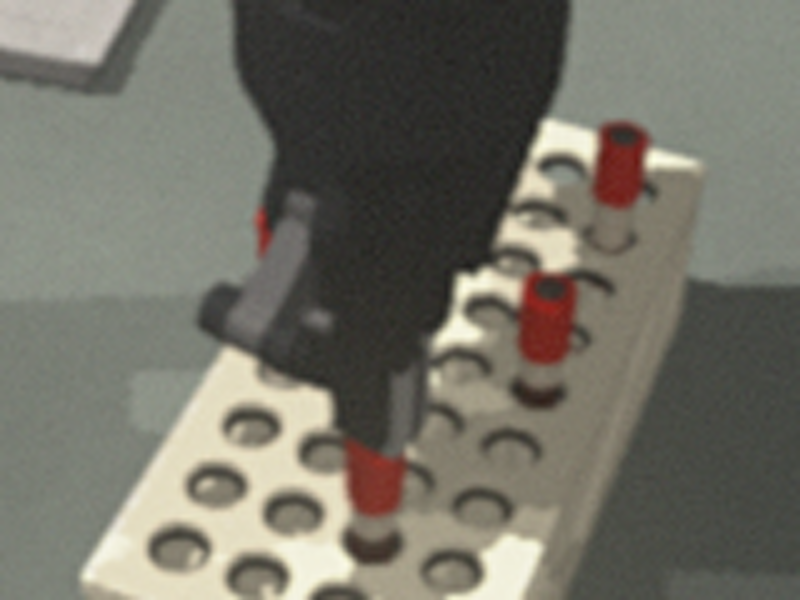

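The tip sits on B's cap, which is now nearly home. I'll ease it down to the stop.

send_rows([
  [[0,0,-0.02],[0,0,0]],
  [[0,0,-0.04],[0,0,0]],
  [[0,0,-0.055],[0,0,0]],
  [[0,0,-0.055],[0,0,0]],
])

```text
time: 5.18
tool_pos: [577.5, 204.2, 116.1]
tcp_rot: [180.0, 0.0, 158.9]
ft_force: [-1.3, 0.0, 3.5]
finger_gap: 0.2
grip_force: 1.9
```

send_rows([
  [[0,0,-0.015],[0,0,0]],
  [[0,0,-0.015],[0,0,0]],
])

```text
time: 5.42
tool_pos: [577.6, 204.2, 116.1]
tcp_rot: [180.0, 0.0, 158.9]
ft_force: [-2.7, -0.5, 6.2]
finger_gap: 0.0
grip_force: 3.4
```

B is home: force rose to 6 N with z stuck at 116.1. Next I'll lift and move over A.

send_rows([
  [[0,0,0.3],[0,0,0]],
  [[0,0,0.9],[0,0,0]],
  [[0,0,1.8],[0,0,0]],
  [[0.65,-0.92,1.8],[0,0,0]],
  [[1.3,-1.85,1.8],[0,0,0]],
  [[1.3,-1.85,1.8],[0,0,0]],
  [[1.3,-1.85,1.8],[0,0,0]],
])

```text
time: 6.3
tool_pos: [616.5, 148.9, 170.1]
tcp_rot: [180.0, 0.0, 158.8]
ft_force: [-0.3, 0.1, -0.2]
finger_gap: -0.0
grip_force: 0.0
```

```bash
python3 - <<'E'
from bench import sense,snapshot
import cv2,numpy as np
s=sense();print(s['time'],s['tool_pos'],s['ft_force'])
i=snapshot("side")["img"][190:310,220:380]
cv2.imwrite("pics/n3.png",cv2.resize(i,(800,600),interpolation=2)[:,:,::-1])
E
```

```text
6.3 [616.51757849 148.89092298 170.12822441] [-0.26051129  0.08356505 -0.20509329]
```

View pics/n3.png

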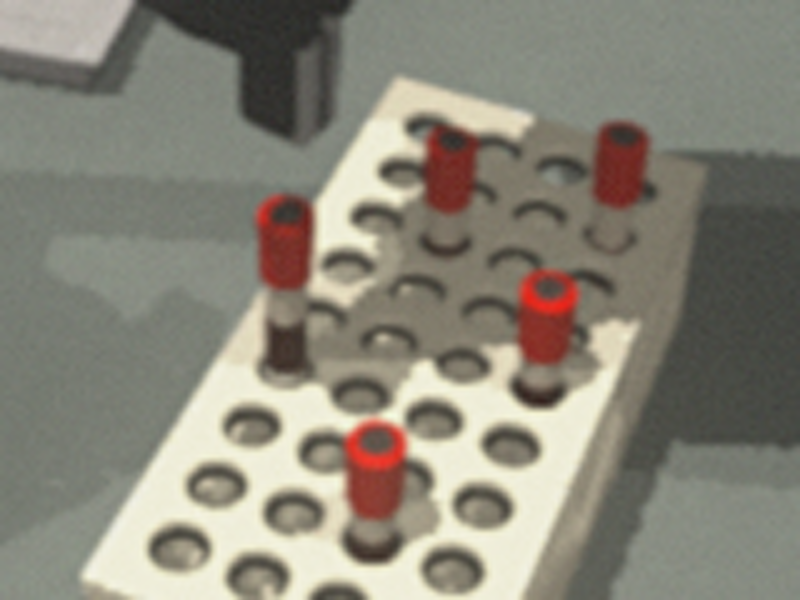

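B (376,440) now sits like the seated tubes, and the tip is above A's cap (285,212). Pressing A.

send_rows([
  [[0,0,-0.45],[0,0,0]],
  [[0,0,-0.8],[0,0,0]],
  [[0,0,-0.95],[0,0,0]],
  [[0,0,-1.05],[0,0,0]],
  [[0,0,-1.15],[0,0,0]],
  [[0,0,-1.25],[0,0,0]],
  [[0,0,-1.35],[0,0,0]],
  [[0,0,-1.45],[0,0,0]],
  [[0,0,-1.54],[0,0,0]],
  [[0,0,-1.62],[0,0,0]],
])

```text
time: 7.6
tool_pos: [616.7, 148.8, 120.9]
tcp_rot: [180.0, 0.0, 158.9]
ft_force: [-1.2, 1.4, 3.2]
finger_gap: -0.2
grip_force: 1.5
```

send_rows([
  [[0,0,-0.04],[0,0,0]],
  [[0,0,-0.07],[0,0,0]],
  [[0,0,-0.1],[0,0,0]],
  [[0,0,-0.13],[0,0,0]],
  [[0,0,-0.15],[0,0,0]],
  [[0,0,-0.17],[0,0,0]],
  [[0,0,-0.185],[0,0,0]],
  [[0,0,-0.185],[0,0,0]],
])

```text
time: 8.6
tool_pos: [616.7, 148.7, 116.1]
tcp_rot: [180.0, 0.0, 158.9]
ft_force: [0.1, 1.6, 6.7]
finger_gap: 0.2
grip_force: 3.4
```

A has reached its stop too (6.7 N at 116.1). Drawing back.

send_rows([
  [[0,0,0.3],[0,0,0]],
  [[0,0,0.9],[0,0,0]],
  [[0,0,1.8],[0,0,0]],
  [[0,0,3.0],[0,0,0]],
  [[0,0,4.0],[0,0,0]],
  [[0,0,4.0],[0,0,0]],
  [[0,0,4.0],[0,0,0]],
])

```text
time: 9.48
tool_pos: [616.3, 148.5, 235.3]
tcp_rot: [-180.0, -0.0, 158.9]
ft_force: [-0.1, -0.9, -0.3]
finger_gap: -0.2
grip_force: 0.0
```

```bash
python3 - <<'E'
from bench import sense,snapshot
import cv2
s=sense();print(s['time'],s['tool_pos'],s['ft_force'])
i=snapshot("side")["img"][190:310,220:380]
cv2.imwrite("pics/n4.png",cv2.resize(i,(800,600),interpolation=2)[:,:,::-1])
E
```

```text
9.475 [616.29121533 148.53358491 235.27734223] [-0.06114424 -0.86259779 -0.3087016 ]
```

View pics/n4.png

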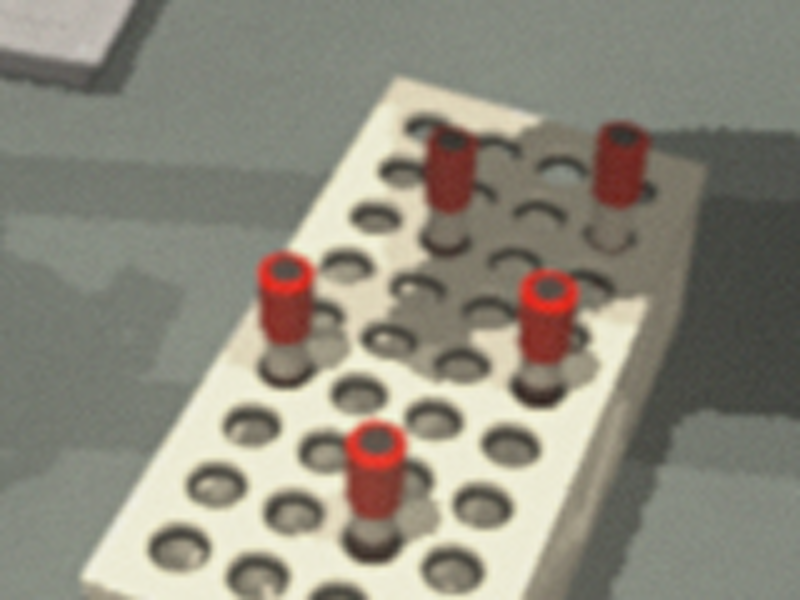

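All five caps stand level, with A at (286,270) and B at (376,443), and the robot is clear.

```bash
python3 -c "
from bench import order
print(order.hand_in())"
```

```text
the job is handed in; nothing more can be done
None
```

Both proud tubes are pressed home, each stopping with the fingertips at 116.1 mm under less than 7 N at the readings; I steered clear of the other tubes, and the job is handed in with the arm clear at about 9.5 s (the hand-in returned no verdict).

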